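Seat the test flange on its pins and swing the keeper over

TASK

Push the aluminium flange plate along the fixture's black deck, between the blue rails, until its two holes drop over the brass locating pins and it lies flat in the nest; then push the red-knobbed keeper arm round to its stop over the plate. Only push: do not lift the plate, and leave the valve, the jar and the spanner where they are.

Things in the scene. Friction and masses are not known exactly. Their poses are not given: they have to be found in the camera images.
- fixture: Fixed dark steel base 150 (x) x 280 (y) x 20 mm. Origin: on the table under the channel's middle; base runs y = -160 to +120 mm; z up. The plate travels to the fixture's +y. Two blue rails along y (x = 51.5 to 63.5 mm either side, tops z = 40 mm) make a channel 103 mm wide, open at both ends. Between them at the -y end is the black deck, at the +y end the lower nest with two pins.
- deck_end (a point): Middle of the black deck's far edge, on its top: x = 0, y = 17, z = 32 mm in the fixture's frame. The deck is flat from the fixture's y = -160 mm to here; beyond is a 12 mm step down to the nest floor (z = 20 mm).
- pin_mid (a point): Midway between the tops of the two upright brass pins (x = 0, y = 60, z = 31 mm in the fixture's frame; pins at x = -36 and +36 mm). Pins are 10 mm in diameter, tips tapered to 6 mm, tops 1 mm below the level of the deck top.
- plate: Loose aluminium flange 100 (x) x 90 (y) x 8 mm, 0.27 to 0.45 kg, lying on the deck between the rails (1.5 mm play each side), axes along the fixture's. Origin: centre of its underside. Two 13 mm through holes at x = -36 and +36, y = -5 mm. A round brass port (34 mm diameter at its foot, 26 above) stands at y = -6 mm, its top 30 mm above the underside.
- nest (a point): Where the plate's origin lies when seated: nest floor, x = 0, y = 65, z = 20 mm in the fixture's frame, axes as its. Pushed past the deck's end the plate rides over the pin tips, then drops 12 mm when the holes are over the pins and its rear edge has left the deck; seated, the rear edge is 3 mm past the deck's end and the pins show 3 mm above the plate.
- keeper (a joint): Angle of the keeper arm about an upright pivot at x = -57.5, y = 98 mm (fixture frame), on the rail nearer the robot. 0 rad = open, arm to the fixture's +y, beyond its end; turns clockwise seen from above to its stop at 1.57 rad = closed, arm to +x across the seated plate. About 1 N at the knob moves it; it stays where left.
- keeper_knob (a point): Centre of the top, 80 mm above the table, of the keeper's upright red knob (16 mm diameter, z = 51 to 80 mm), at the arm's end 70 mm from the pivot. Under it a rubber foot (16 mm diameter, underside z = 30.5 mm) clears a seated plate by 2.5 mm but hits a plate that still rides high.
- valve: Loose brass cylinder valve with a black hand wheel, standing, 84 mm high, 42 mm wide. Origin: centre of its foot. Bystander.
- jar: Loose white jar with a green cap, 54 mm diameter, 75 mm high, standing. Origin: centre of its foot. Bystander.
- wrench: Loose steel spanner 150 mm long, lying flat. Origin: under its middle, x along it. Bystander.
There are look-alikes about, which are no part of the job. Of the things like the plate, leave any that is brown; of the rest the larger one is meant.

How it is judged:
By the outcome, as a careful person would: the job done as asked, in the order asked, and still so for the second after the job is handed in, with the robot touching nothing.
It also fails if it takes over 51 s, if anything falls off the work surface, if the arm or the gripper's body presses on something with over 40 N, if the wrist force passes 120 N, or if a joint passes its speed limit or range.

ROBOT

A 6-joint arm with a two-finger parallel gripper is mounted at the origin on the work surface. World frame = base frame: x ahead of the robot, y to its left, z up, the work surface at z = 0. Lengths are in m, angles in degrees, forces in N, time in s.
With the tool pointing down it reaches from about 0.3 to 0.75 m from the base axis. Payload 8.5 kg.
Tool frame: the origin (TCP) lies between the finger pads; the fingertips stand 19 mm ahead of it and the grasp point (between the pads) is the TCP; z points along the fingers, y is the direction in which the jaws open and shut (so a half turn about z gives the same grasp; the last joint's range is limited). The gripper opens to 85 mm and grips with 20 to 120 N. Pads are 22 mm wide; open, the fingers measure 114 mm over their backs; the gripper's body (76 mm by 85 mm) begins 54 mm behind the grasp point. The pads swing forward as they close: fully open they stand 13 mm farther back than shut.
Start: joints at [52.523, 21.807, 74.336, -0, 83.858, -12.336], TCP at [0.234, 0.498, 0.25] pointing down, gripper open.
Joint ranges: [-178.18, 178.18], [-50.72, 133.34], [12.68, 142.11], [-81.47, 261.47], [9.98, 163.14], [-165.26, 165.26]. Speed limits (degrees/s): [136.94, 136.94, 180, 180, 180, 180].

INTERFACE

Orientations are given as a 3x3 rotation matrix whose columns are the frame's x, y, z axes.
In Python, from rig import env gives the robot as it stands.
- The arm moves only by the shell command python3 -m pendant 'ROWS' [OPENING] [FORCE]. ROWS is JSON, a list of rows, each a list of 2 entries, a list of its own where there are three numbers: the shift along the tool's x, y, z scaled (see below), then the turn, a rotation vector about the tool's x, y, z scaled (see below). A call has 1 to 20 rows; each row shifts and turns the commanded pose from where the row before left it, along the tool's axes as they then stand; what a row does not reach is not made up. The controller multiplies each number of a shift by 0.1 m and each number of a turn by pi/2 rad. A row lasts 1/8 s, in which the tool goes at most 62.5 mm and 10.7 degrees, less where a joint would pass 70% of its speed; a pose out of reach is approached as far as the arm can. A call with a number of a shift or a turn outside -1 to 1 is refused whole. A call with a gripper value outside its range is refused whole. OPENING is the gripper command: -1 is shut, 1 is fully open, values between are in proportion, set as the call begins (- or left out, the last holds). The fingers move at their own pace and stop on an object; FORCE is the grip in N (left out, the last holds). Time passes only in rows, so rows that do not move let the fingers close. It gives the time, the measured TCP pose, the force and the opening at its end, in the units of the state.
- env.observe(): the state, without advancing time (a new reading comes with each control period).
- env.get_image(name): name is "scene" or "top" or "wrist"; returns a dict with "image" (480x640x3 uint8, red, green, blue), "K" (3x3 intrinsics, pixels), "distortion" ([k1, k2, p1, p2, k3] as OpenCV has them; the pictures are not rectified), "R" (3x3) and "t" (3): a world point X has camera coordinates R X + t. Camera axes: x right, y down, z forward; pixel columns grow to the right and rows downward; lengths in m; the calibration is good to about 2 mm. A picture is of the moment at which its call begins. There is no depth.
- env.close_job(): hands the job in, once; it reports no verdict.
The state is a dict: "time_s": time; "q": joint angles; "qvel": joint speeds; "joint_efforts": joint torques, N m; "position": TCP position; "tool_rot": TCP orientation; "ft_force": force on the tool from outside, world axes, zero at the start; "wrist_torque": the same for the moment, N m; "grip_width": finger opening in m.
Only numpy, scipy, OpenCV 4.12 (cv2) and the standard library are available. Lean on these libraries where they do the work, as an engineer would, in place of code of your own. Each camera call takes 0.05 s, during which the arm holds its last target.

## Working session

There is one attempt and no reset: what is moved stays moved. The work goes in short steps, Python scripts to look and compute and a shell command to move; the robot and the scene stay as the last step left them, time stands still between calls to the robot, and variables do not carry over. Pictures are saved under pics/ and viewed, and the job is handed in when it is done.

```bash
mkdir -p pics; ls
cat > h.py <<'E'
import numpy as np, cv2
from rig import env
def save(name,fn):
    d=env.get_image(name); cv2.imwrite('pics/'+fn,d['image'][:,:,::-1]); return d
def ray(d,u,v,z):
    p=cv2.undistortPoints(np.array([[[u,v]]],float),np.array(d['K'],float),np.array(d['distortion'],float))[0,0]
    R=np.array(d['R']);t=np.array(d['t']);c=-R.T@t;r=R.T@np.array([p[0],p[1],1]);return c+r*(z-c[2])/r[2]
def proj(d,X):
    return cv2.projectPoints(np.array([X],float).reshape(-1,3),cv2.Rodrigues(np.array(d['R'],float))[0],np.array(d['t'],float),np.array(d['K'],float),np.array(d['distortion'],float))[0].reshape(-1,2)
E
python3 - <<'E'
from h import *
import pickle
for n in ['scene','top','wrist']:
    d=save(n,n+'0.png'); pickle.dump(d,open(n+'0.pkl','wb'))
    print(n,-np.array(d['R']).T@d['t'])
o=env.observe(); print(o['position'],o['tool_rot'],o['time_s'],o['ft_force'])
E
```

```text
pics
scene [ 0.99569365 -0.27970072  0.83041813]
top [ 0.4909288  -0.06513773  0.86546394]
wrist [0.15721349 0.53557479 0.37409159]
[0.23355442 0.49773631 0.24984703] [[-9.05263659e-01  4.24849690e-01 -6.70623216e-04]
 [ 4.24850161e-01  9.05263230e-01 -9.08381970e-04]
 [ 2.21164741e-04 -1.10723957e-03 -9.99999363e-01]] 0.15 [ 0.05364399 -0.78018682  0.38645467]
```

View pics/scene0.png

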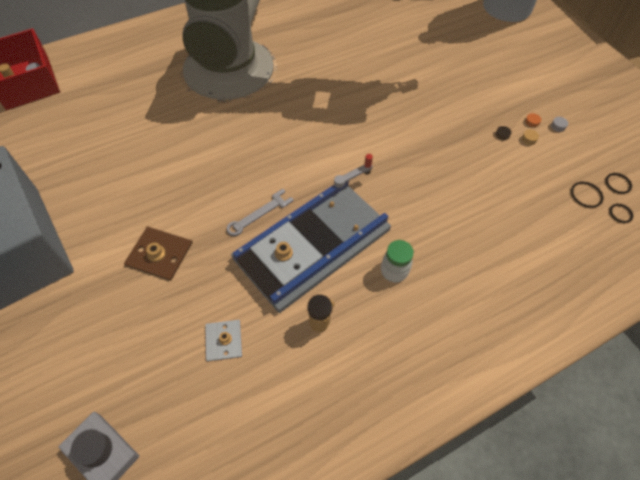

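View pics/top0.png

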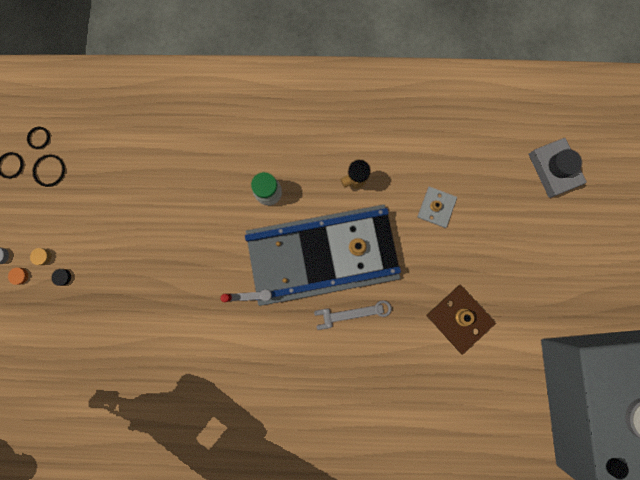

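Scene and top views agree on three plate-like things. In the top view they are the aluminium flange on the deck at (357,247), a brown plate at (462,319) and a small grey plate at (437,207). I choose the non-brown, larger one on the deck. The keeper knob is at (226,298), and I'll check the choice in a close crop.

Run:
```python
import cv2
im=cv2.imread('pics/top0.png')[195:345,210:410]
cv2.imwrite('pics/crop0.png',cv2.resize(im,None,fx=4,fy=4,interpolation=cv2.INTER_CUBIC))
```

```text
(no output)
```

View pics/crop0.png

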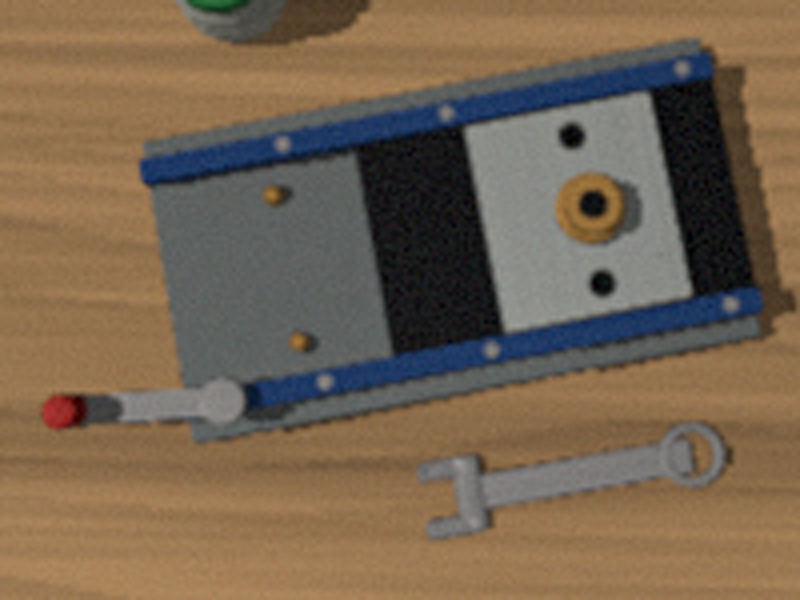

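The crop confirms the plate: grey aluminium with a brass port, two holes and on the deck. Now I'll measure everything.

Run:
```python
from h import *
import pickle
d=pickle.load(open('top0.pkl','rb'))
im=d['image']; hsv=cv2.cvtColor(im,cv2.COLOR_RGB2HSV)
c=lambda x,y:(210+(x+.5)/4-.5,195+(y+.5)/4-.5)
pts={'pinA':(274,194,.031),'pinB':(301,341,.031),'deckendfar':(360,152,.032),'deckendnear':(393,354,.032),
'holeF':(571,135,.040),'holeN':(602,284,.040),'port':(594,204,.062),'plLF':(465,127,.04),'plRF':(652,91,.04),'plLN':(502,332,.04),'plRN':(691,292,.04),'railF_L':(143,170,.04),'railF_R':(712,65,.04),'railN_R':(760,297,.04),'knob':(62,411,.08),'pivot':(222,400,.045)}
W={k:ray(d,*c(v[0],v[1]),v[2])[:2] for k,v in pts.items()}
# fit fixture pose
f={'pinA':(36,60),'pinB':(-36,60),'deckendfar':(51.5,17),'deckendnear':(-51.5,17)}
def fit(f):
    A=np.array([f[k] for k in f])/1000;B=np.array([W[k] for k in f])
    a=A-A.mean(0);b=B-B.mean(0)
    th=np.arctan2((a[:,0]*b[:,1]-a[:,1]*b[:,0]).sum(),(a*b).sum())
    R=np.array([[np.cos(th),-np.sin(th)],[np.sin(th),np.cos(th)]]);t=B.mean(0)-R@A.mean(0)
    print('yaw',np.degrees(th),'t',t,'res',((A@R.T+t-B)*1000).round(1).tolist());return R,t
m=cv2.inRange(hsv,(105,120,50),(125,255,255)); 
# blue mask yaw: fit line through each rail
n,l,s,ce=cv2.connectedComponentsWithStats(m)
for i in range(1,n):
    if s[i,4]>200:
        v,u=np.nonzero(l==i); P=np.array([ray(d,a,b,.04)[:2] for a,b in zip(u,v)])
        L=cv2.fitLine(P.astype(np.float32),cv2.DIST_L2,0,.01,.01).ravel(); print('rail',s[i],L,np.degrees(np.arctan2(L[1],L[0])))
R,t=fit(f)
for k in W: print(k,W[k].round(4),((W[k]-t)@R*1000).round(1))
pickle.dump((R,t),open('fix.pkl','wb'))
```

```text
rail [245 208 143  33 821] [ 0.21005282 -0.97769004  0.6112562  -0.04097964] -77.87455
rail [272 267 129  30 755] [ 0.2098879  -0.97772545  0.50396115 -0.08482967] -77.88422
yaw 11.197525567210299 t [ 0.55134155 -0.03778004] res [[0.0, -0.9], [-0.4, 0.5], [2.4, 1.0], [-2.1, -0.6]]
pinA [0.575  0.0289] [36.1 60.8]
pinB [0.5048 0.0136] [-35.7  59.5]
deckendfar [ 0.5961 -0.0121] [48.9 16.5]
deckendnear [ 0.4996 -0.0305] [-49.4  17.2]
holeF [ 0.6055 -0.1132] [ 38.5 -84.5]
holeN [ 0.5347 -0.1289] [-34.  -86.1]
port [ 0.5704 -0.123 ] [  2.2 -87.3]
plLF [ 0.6083 -0.0625] [ 51.  -35.3]
plRF [ 0.6276 -0.1517] [  52.7 -126.5]
plLN [ 0.511 -0.082] [-48.2 -35.6]
plRN [ 0.5318 -0.1709] [ -45.  -126.8]
railF_L [0.5842 0.0911] [ 57.3 120.1]
railF_R [ 0.6408 -0.1803] [  60.1 -157.2]
railN_R [ 0.5302 -0.2035] [ -53.  -158.5]
knob [0.4701 0.1154] [-49.9 166. ]
pivot [0.4762 0.0484] [-57.   99.2]
```

```bash
cat >> h.py <<'E'
th=np.radians(12.1); RF=np.array([[np.cos(th),-np.sin(th)],[np.sin(th),np.cos(th)]])
import os,json
TF=np.array(json.load(open('tf.json'))) if os.path.exists('tf.json') else None
def need(fx,fy,z,heading=90):  # mm fixture; heading of tool x in fixture, deg
    o=env.observe(); p=np.array(o['position']);T=np.array(o['tool_rot'])
    w=np.r_[RF@np.array([fx,fy])/1000+TF,z]
    h=th+np.radians(heading); x=np.array([np.cos(h),np.sin(h),0]);zz=np.array([0,0,-1.]);Rt=np.c_[x,np.cross(zz,x),zz]
    from scipy.spatial.transform import Rotation as S
    print('shift(x0.1m) now-axes',(T.T@(w-p)*10).round(3),'in target axes',(Rt.T@(w-p)*10).round(3),'turn',(S.from_matrix(T.T@Rt).as_rotvec()/(np.pi/2)).round(3))
    f=RF.T@(p[:2]-TF)*1000; print('tcp fix',f.round(1),'z',(p[2]*1000).round(1),'F',(np.array(o['ft_force'])).round(1),'w',round(o['grip_width'],4),'t',o['time_s'])
E
python3 - <<'E'
from h import *
W={'pinA':(.575,.0289),'pinB':(.5048,.0136),'holes':((.6055+.5347)/2,(-.1132-.1289)/2),'deF':(.5961,-.0121),'deN':(.4996,-.0305),'rail':((.61126+.50396)/2,(-.04098-.08483)/2)}
P={k:RF.T@np.array(v) for k,v in W.items()}
for k,v in P.items(): print(k,(v*1000).round(1))
x0=(P['pinA'][0]+P['pinB'][0])/2; xr=P['rail'][0]; y0=np.mean([P['pinA'][1]-.06,P['pinB'][1]-.06,P['deF'][1]-.017,P['deN'][1]-.017])
print(x0,xr,y0)
t=RF@np.array([(x0+xr)/2,y0]); json.dump(t.tolist(),open('tf.json','w')); print(t)
E
python3 - <<'E'
from h import *
import pickle
d=pickle.load(open('scene0.pkl','rb'))
q=lambda x,y,z:np.r_[RF@np.array([x,y])/1000+TF,z/1000]
# overlay check in scene + top
for n in ['scene','top']:
    d=pickle.load(open(n+'0.pkl','rb')); im=d['image'][:,:,::-1].copy()
    for X in [(36,60,31),(-36,60,31),(51.5,17,32),(-51.5,17,32),(63.5,120,40),(63.5,-160,40),(-63.5,-160,40)]:
        u=proj(d,q(*X))[0]; cv2.circle(im,tuple(int(round(a)) for a in u),1,(0,0,255),-1)
    u0=proj(d,q(0,0,30))[0].astype(int); c=im[u0[1]-80:u0[1]+80,u0[0]-105:u0[0]+105]; cv2.imwrite(f'pics/ov_{n}.png',cv2.resize(c,None,fx=3.6,fy=3.6,interpolation=cv2.INTER_CUBIC))
need(0,-152,.25)
E
```

```text
pinA [568.3 -92.3]
pinB [496.4 -92.5]
holes [ 532.1 -237.9]
deF [ 580.3 -136.8]
deN [ 482.1 -134.5]
rail [ 532.  -178.4]
0.5323595639876777 0.5320356549495014 -0.15253074048023504
[ 0.55234718 -0.0375835 ]
shift(x0.1m) now-axes [-6.080e+00 -4.702e+00  2.000e-03] in target axes [-7.423e+00  1.995e+00 -2.000e-03] turn [-0.001  0.     0.586]
tcp fix [-199.5  590.3] z 249.8 F [ 0.1 -0.8  0.4] w 0.0852 t 0.15
```

View pics/ov_scene.png

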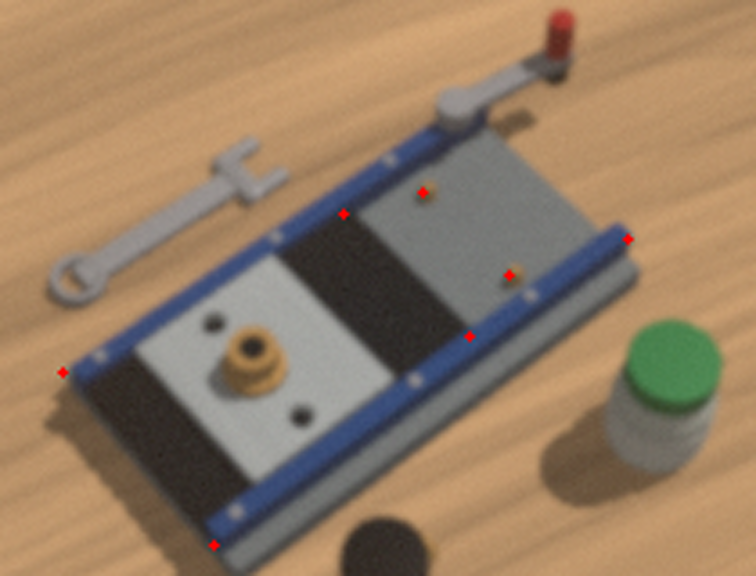

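View pics/ov_top.png

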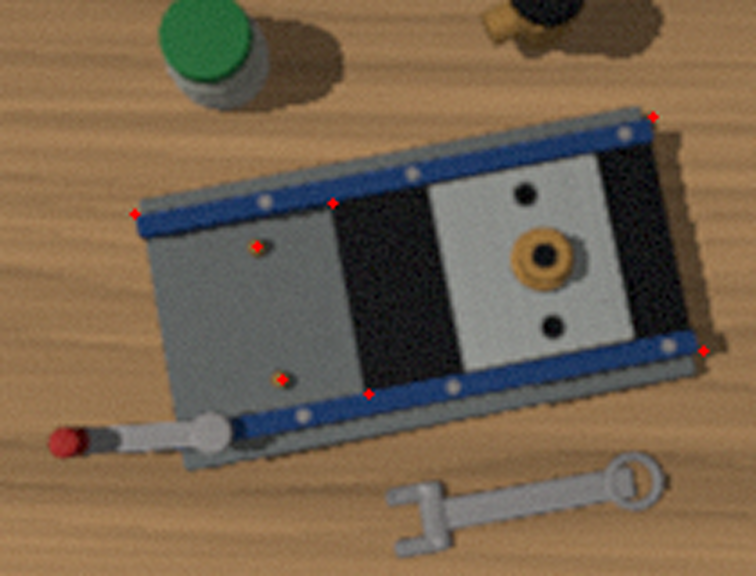

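```bash
python3 -m pendant '[[[0,0,0],[0,0,0.098]],[[0,0,0],[0,0,0.098]],[[0,0,0],[0,0,0.098]],[[0,0,0],[0,0,0.098]],[[0,0,0],[0,0,0.098]],[[0,0,0],[0,0,0.096]],[[0,0.1,0],[0,0,0]],[[-0.2,0.2,0],[0,0,0]],[[-0.4,0.2,0],[0,0,0]],[[-0.4,0.2,0],[0,0,0]],[[-0.4,0.2,0],[0,0,0]],[[-0.4,0.2,0],[0,0,0]],[[-0.4,0.2,0],[0,0,0]],[[-0.4,0.2,0],[0,0,0]],[[-0.4,0.2,0],[0,0,0]],[[-0.4,0.2,0],[0,0,0]],[[-0.4,0.1,0],[0,0,0]]]' -0.1
python3 - <<'E'
from h import *
need(0,-152,.25)
E
```

```text
time_s: 2.28
position: [0.5105, 0.1666, 0.25]
tool_rot: [[-0.213, 0.977, -0.0], [0.977, 0.213, -0.0], [-0.0, -0.0, -1.0]]
ft_force: [0.6, 0.3, -0.2]
grip_width: 0.0387
shift(x0.1m) now-axes [-3.604 -0.031  0.   ] in target axes [-3.604 -0.018  0.   ] turn [-0.     0.     0.002]
tcp fix [  1.8 208.4] z 250.0 F [ 0.6  0.3 -0.2] w 0.0387 t 2.275
```

```bash
python3 -m pendant '[[[-0.45,0,0],[0,0,0]],[[-0.45,0,0],[0,0,0]],[[-0.45,0,0],[0,0,0]],[[-0.45,0,0],[0,0,0]],[[-0.45,0,0],[0,0,0]],[[-0.45,-0.02,0],[0,0,0]],[[-0.45,0,0],[0,0,0]],[[-0.45,0,0],[0,0,0]],[[-0.05,0,0.3],[0,0,0]],[[0,0,0.4],[0,0,0]],[[0,0,0.4],[0,0,0]],[[0,0,0.4],[0,0,0]],[[0,0,0.25],[0,0,0]],[[0,0,0],[0,0,0]]]'
python3 - <<'E'
from h import *
need(0,-155,.053)
d=save('scene','scene1.png'); im=cv2.imread('pics/scene1.png')
cv2.imwrite('pics/c1.png',cv2.resize(im[170:320,190:390],None,fx=4,fy=4,interpolation=cv2.INTER_CUBIC))
E
```

```text
time_s: 4.03
position: [0.583, -0.1891, 0.0735]
tool_rot: [[-0.212, 0.977, -0.004], [0.977, 0.212, 0.002], [0.003, -0.003, -1.0]]
ft_force: [-0.5, -0.7, 0.2]
grip_width: 0.0386
shift(x0.1m) now-axes [-0.005  0.018  0.205] in target axes [-0.004  0.018  0.205] turn [-0.002 -0.002  0.002]
tcp fix [  -1.8 -154.6] z 73.5 F [-0.5 -0.7  0.2] w 0.0386 t 4.025
```

View pics/c1.png

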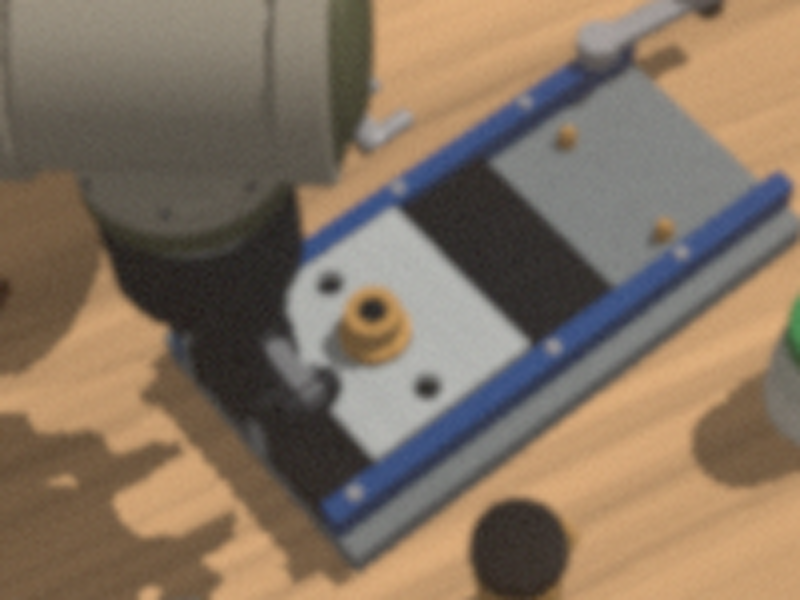

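The crop shows the gripper over the rear of the deck, with the plate at crop (410,320) and the port at (372,320). I'll feel down gently.

```bash
python3 -m pendant '[[[0,0.02,0.1],[0,0,0]],[[0,0,0],[0,0,0]]]' | tail -2
python3 -m pendant '[[[0,0,0.03],[0,0,0]],[[0,0,0],[0,0,0]]]'| grep -E "pos|force"
python3 -m pendant '[[[0,0,0.03],[0,0,0]],[[0,0,0],[0,0,0]]]'| grep -E "pos|force"
```

```text
ft_force: [-0.5, 0.3, 0.1]
grip_width: 0.0385
position: [0.5856, -0.1885, 0.0624]
ft_force: [-0.1, 0.6, 0.5]
position: [0.5855, -0.1885, 0.0591]
ft_force: [-0.2, 0.2, 0.0]
```

Run:
```python
from h import *
d=save('wrist','w1.png'); need(0,-155,.055)
```

```text
shift(x0.1m) now-axes [-0.005 -0.008  0.043] in target axes [-0.005 -0.008  0.043] turn [-0. -0.  0.]
tcp fix [   0.8 -154.5] z 59.3 F [ 0.  -0.4  0.7] w 0.0383 t 4.875
```

View pics/w1.png

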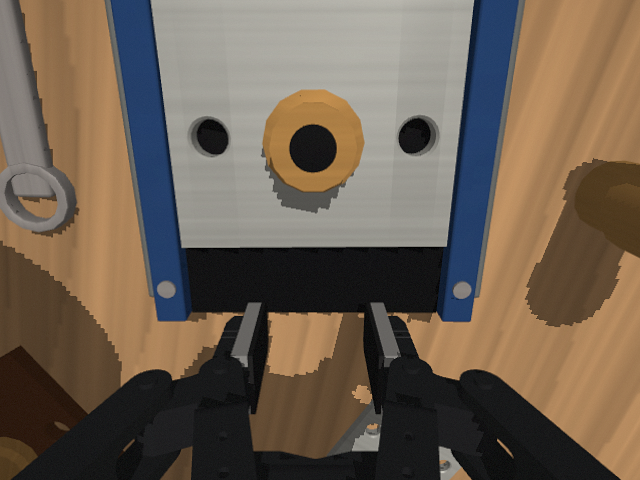

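The wrist view shows the fingertips at about (255,303) and (372,303), just behind the plate's rear edge at row 247. I'll work out the tip height from that.

Run:
```python
from h import *
d=env.get_image('wrist'); o=env.observe();p=np.array(o['position']);T=np.array(o['tool_rot'])
for tip in (15,19,25,30):
  for xx in (11,):
    print(tip,[proj(d,p+T@np.array([xx,s*19.2,tip])/1000)[0].round(0).tolist() for s in (-1,1)])
q=lambda x,y,z:np.r_[RF@np.array([x,y])/1000+TF,z/1000]
print('deck rear',proj(d,q(0,-160,32))[0],'plate rear pix',RF.T@(ray(d,315,247,.04)[:2]-TF),'holes',RF.T@(ray(d,211,137,.04)[:2]-TF),RF.T@(ray(d,417,134,.04)[:2]-TF))
```

```text
15 [[264.0, 304.0], [363.0, 304.0]]
19 [[265.0, 299.0], [362.0, 299.0]]
25 [[267.0, 292.0], [360.0, 292.0]]
30 [[268.0, 287.0], [359.0, 287.0]]
deck rear [311.7894557 324.2596345] plate rear pix [ 0.00138777 -0.12160168] holes [-0.03462253 -0.08095726] [ 0.03664245 -0.07994335]
```

```bash
python3 - <<'E'
from h import *
json.dump((TF+RF@np.array([0,.0025])).tolist(),open('tf.json','w'))
E
python3 -m pendant '[[[0.06,0,0.03],[0,0,0]],[[0,0,0.02],[0,0,0]],[[0,0,0],[0,0,0]]]' | grep -E "pos|force"
python3 -m pendant '[[[0,0,0.02],[0,0,0]],[[0,0,0],[0,0,0]]]' | grep -E "pos|force"
python3 -m pendant '[[[0,0,0.02],[0,0,0]],[[0,0,0],[0,0,0]]]' | grep -E "pos|force"
```

```text
position: [0.5843, -0.1825, 0.0541]
ft_force: [0.2, 0.7, 0.7]
position: [0.5843, -0.1827, 0.0522]
ft_force: [0.6, -0.2, -0.6]
position: [0.5843, -0.1827, 0.0502]
ft_force: [0.0, 0.3, -0.4]
```

```bash
python3 -m pendant '[[[0,0,0.01],[0,0,0]],[[0,0,0],[0,0,0]]]' | grep -E "pos|force"
python3 -m pendant '[[[0,0,0.01],[0,0,0]],[[0,0,0],[0,0,0]]]' | grep -E "pos|force"
python3 - <<'E'
from h import *
save('wrist','w2.png');need(0,-150,.05)
E
```

```text
position: [0.5844, -0.1827, 0.0498]
ft_force: [-0.8, 0.6, 4.7]
position: [0.5844, -0.1827, 0.0497]
ft_force: [-4.1, 2.0, 13.2]
shift(x0.1m) now-axes [ 0.011 -0.009 -0.003] in target axes [ 0.011 -0.009 -0.003] turn [0.    0.001 0.   ]
tcp fix [   0.9 -151.1] z 49.7 F [-4.7  1.4 13.2] w 0.0381 t 6.35
```

View pics/w2.png

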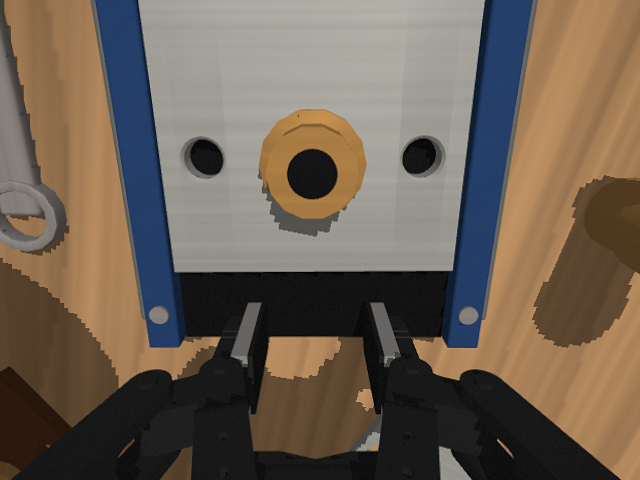

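Contact at TCP z = 49.8 mm puts the tips about 18 mm ahead of the TCP. I'll raise 3.5 mm off the deck and push.

```bash
python3 -m pendant '[[[0,0,-0.035],[0,0,0]],[[0,-0.009,0],[0,0,0]],[[0.05,0,0],[0,0,0]],[[0.05,0,0],[0,0,0]],[[0.05,0,0],[0,0,0]],[[0.05,0,0],[0,0,0]],[[0.05,0,0],[0,0,0]],[[0.05,0,0],[0,0,0]],[[0,0,0],[0,0,0]]]' | grep -E "time|pos|force"
python3 - <<'E'
from h import *
save('wrist','w3.png');need(0,-100,.052)
E
```

```text
time_s: 7.48
position: [0.5771, -0.153, 0.0519]
ft_force: [0.0, -0.7, 0.0]
shift(x0.1m) now-axes [ 0.208  0.    -0.001] in target axes [ 0.208  0.    -0.001] turn [-0. -0.  0.]
tcp fix [  -0.  -120.8] z 51.9 F [ 0.1 -0.6  0.5] w 0.0383 t 7.525
```

View pics/w3.png

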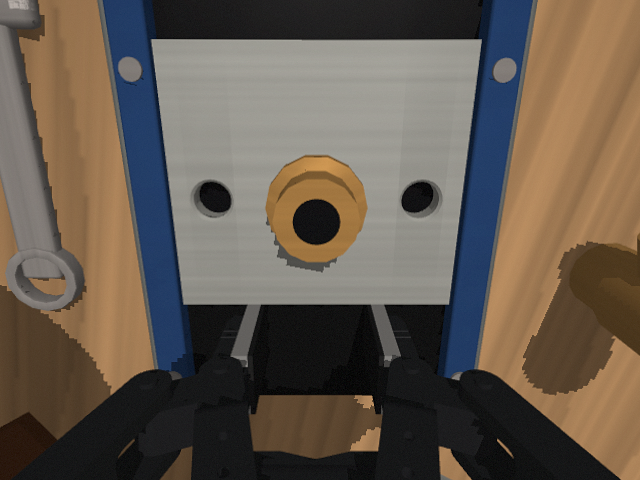

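The plate's rear edge (row 304) is against both finger tips and the plate is square in the channel. I'll push on.

```bash
python3 -m pendant '[[[0.06,0,0],[0,0,0]],[[0.07,0,0],[0,0,0]],[[0.07,0,0],[0,0,0]],[[0.07,0,0],[0,0,0]],[[0.07,0,0],[0,0,0]],[[0.07,0,0],[0,0,0]],[[0.07,0,0],[0,0,0]],[[0.07,0,0],[0,0,0]],[[0.07,0,0],[0,0,0]],[[0.07,0,0],[0,0,0]],[[0.07,0,0],[0,0,0]],[[0.07,0,0],[0,0,0]],[[0.07,0,0],[0,0,0]],[[0.07,0,0],[0,0,0]],[[0.06,0,0],[0,0,0]],[[0.03,0,0],[0,0,0]],[[0.02,0,0],[0,0,0]],[[0,0,0],[0,0,0]]]' | grep -E "time|pos|force"
python3 - <<'E'
from h import *
save('wrist','w4.png');need(0,9,.052)
E
```

```text
time_s: 9.78
position: [0.5544, -0.0477, 0.0518]
ft_force: [0.5, -1.8, 0.5]
shift(x0.1m) now-axes [ 0.219  0.001 -0.003] in target axes [ 0.219  0.001 -0.003] turn [-0. -0.  0.]
tcp fix [ -0.1 -12.9] z 51.7 F [ 1.2 -1.1  0.7] w 0.0383 t 9.825
```

View pics/w4.png

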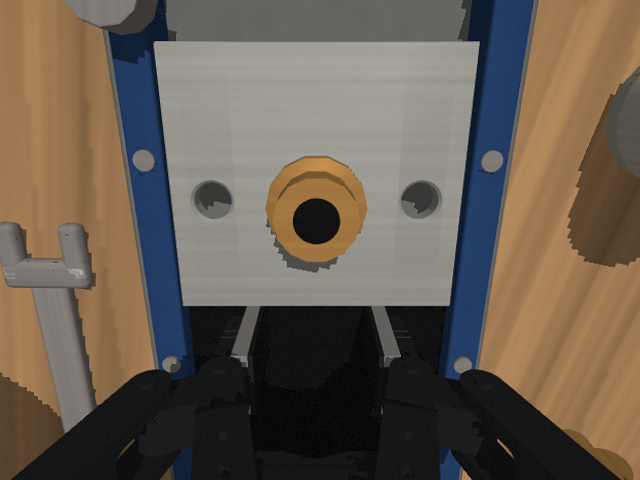

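```bash
python3 -m pendant '[[[0.03,0,0],[0,0,0]],[[0.03,0,0],[0,0,0]],[[0.03,0,0],[0,0,0]],[[0.03,0,0],[0,0,0]],[[0.03,0,0],[0,0,0]],[[0.02,0,0],[0,0,0]],[[0.01,0,0],[0,0,0]],[[0,0,0],[0,0,0]]]' | grep -E "time|pos|force"
python3 - <<'E'
from h import *
save('wrist','w5.png');need(0,9,.052)
E
```

```text
time_s: 10.82
position: [0.5507, -0.0302, 0.0518]
ft_force: [0.5, -1.2, 0.5]
shift(x0.1m) now-axes [ 0.04   0.001 -0.002] in target axes [ 0.04   0.001 -0.002] turn [-0. -0.  0.]
tcp fix [-0.1  5. ] z 51.8 F [ 0.6 -1.1 -0.6] w 0.0381 t 10.875
```

View pics/w5.png

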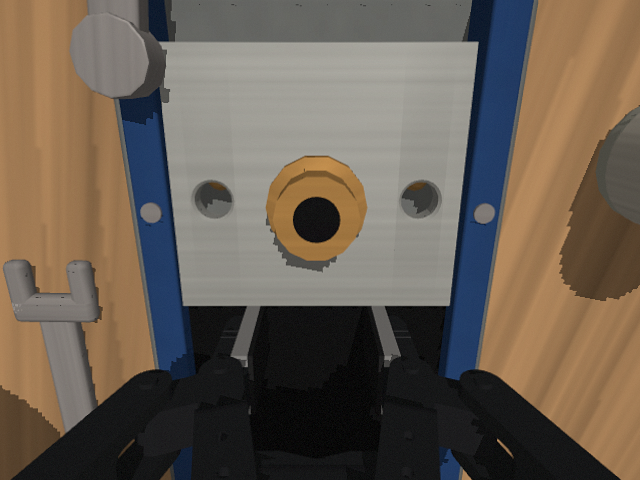

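Brass pin tips have just come into view at the far edge of both holes, (213,186) and (416,186). I'll go on in 1 mm steps.

```bash
python3 -m pendant '[[[0.01,0,0],[0,0,0]],[[0.01,0,0],[0,0,0]],[[0.01,0,0],[0,0,0]],[[0,0,0],[0,0,0]]]' | grep -E "time|pos|force"
python3 - <<'E'
from h import *
save('wrist','w6.png');need(0,9,.052)
E
```

```text
time_s: 11.38
position: [0.5498, -0.027, 0.0517]
ft_force: [-0.4, 0.7, -0.2]
shift(x0.1m) now-axes [ 0.007  0.002 -0.003] in target axes [ 0.007  0.002 -0.003] turn [-0. -0.  0.]
tcp fix [-0.2  8.3] z 51.7 F [-0.4 -0.2 -0.3] w 0.0383 t 11.425
```

View pics/w6.png

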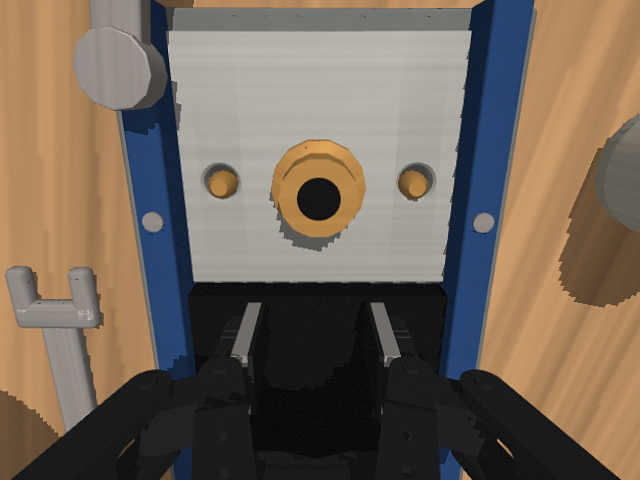

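The plate has dropped: both pins stand up through the holes at (221,183) and (415,183). I'll retract, clear the view, and check it in scene/top while measuring the knob.

```bash
python3 -m pendant '[[[-0.1,0,0],[0,0,0]],[[-0.05,0,-0.2],[0,0,0]],[[0,0,-0.4],[0,0,0]],[[0,0,-0.4],[0,0,-0.1]],[[0,0,-0.4],[0,0,-0.1]],[[-0.2,-0.2,0],[0,0,-0.1]],[[-0.3,-0.3,0],[0,0,-0.1]],[[-0.3,-0.3,0],[0,0,-0.1]],[[-0.3,-0.4,0],[0,0,0]],[[0,-0.4,0],[0,0,0]],[[0,0,0],[0,0,0]]]' -1 | grep -E "time|pos|force|width"
python3 - <<'E'
from h import *
import pickle
K=[]
for n in ['scene','top']:
    d=save(n,n+'2.png'); pickle.dump(d,open(n+'2.pkl','wb'))
    hsv=cv2.cvtColor(d['image'],cv2.COLOR_RGB2HSV); m=cv2.inRange(hsv,(0,170,60),(6,255,255))|cv2.inRange(hsv,(174,170,60),(180,255,255))
    N,l,s,c=cv2.connectedComponentsWithStats(m)
    for i in range(1,N):
        if 15<s[i,4]<400: print(n,s[i],c[i].round(1),'at z.08',(RF.T@(ray(d,*c[i],.075)[:2]-TF)*1000).round(1))
    u0=proj(d,np.r_[TF,.03])[0].astype(int); im=d['image'][:,:,::-1]; y,x=u0[1],u0[0]
    cv2.imwrite(f'pics/c2_{n}.png',cv2.resize(im[max(0,y-90):y+80,max(0,x-130):x+110],None,fx=3.3,fy=3.3,interpolation=cv2.INTER_CUBIC))
need(-77,187,.16,135)
E
```

```text
time_s: 12.8
position: [0.5245, -0.24, 0.1916]
ft_force: [-0.0, 0.2, 0.7]
grip_width: 0.0005
top [221 294  10   8  66] [225.2 297.7] at z.08 [-48.7 165.4]
shift(x0.1m) now-axes [2.748 2.619 0.319] in target axes [2.747 2.621 0.318] turn [ 0. -0. -0.]
tcp fix [ -68.1 -192.5] z 191.8 F [0.1 0.3 1. ] w 0.0004 t 12.9
```

View pics/c2_scene.png

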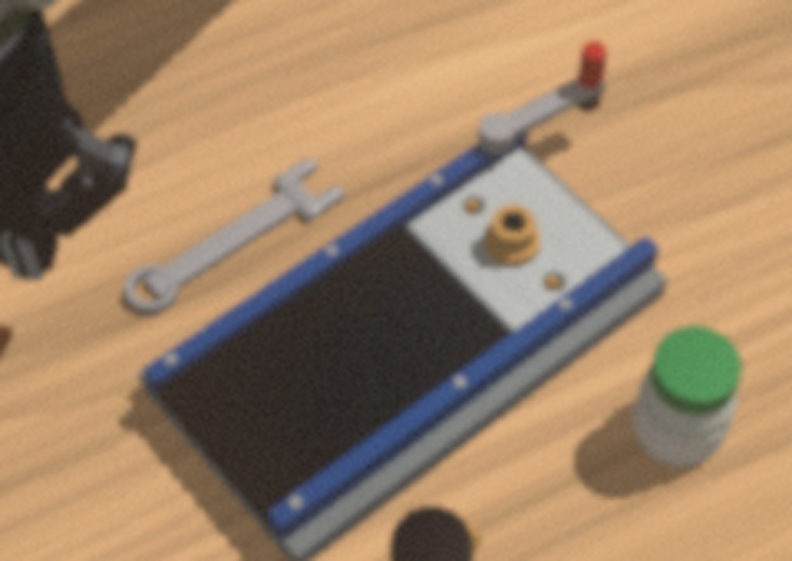

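View pics/c2_top.png

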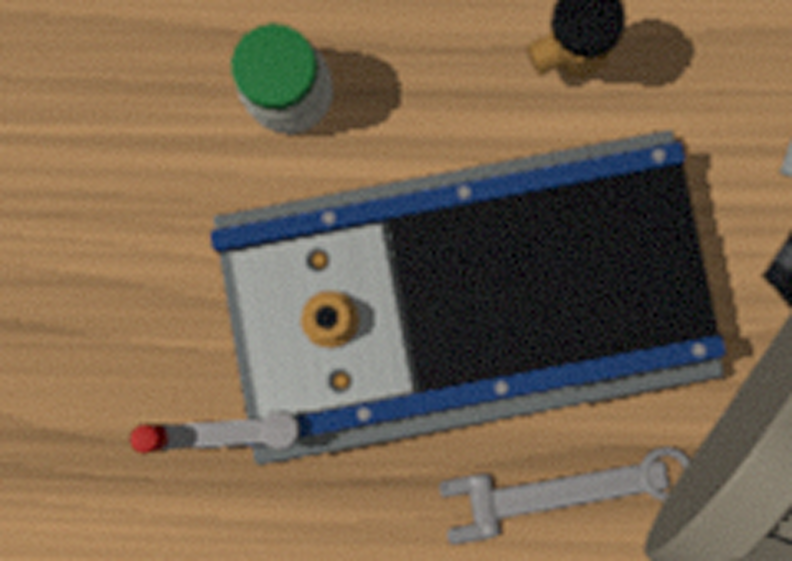

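Scene and top views agree: the plate lies flat against the nest with both pins showing through the holes, and the bystanders are unmoved. The knob sits at the top view's (225,298), fixture (-49,165). I'll go beside it.

```bash
python3 -m pendant '[[[0.2,0.2,0],[0,0,0]],[[0.38,0.38,0],[0,0,0]],[[0.38,0.38,0],[0,0,0]],[[0.38,0.38,0],[0,0,0]],[[0.38,0.38,0],[0,0,0]],[[0.38,0.38,0],[0,0,0]],[[0.38,0.38,0],[0,0,0]],[[0.2,0.2,0],[0,0,0]],[[0.04,0,0.3],[0,0,0]],[[0,0,0.4],[0,0,0]],[[0,0,0.3],[0,0,0]],[[0,0,0],[0,0,0]]]' | grep -E "time|pos|force|width"
python3 - <<'E'
from h import *
d=save('wrist','w7.png');need(-71,189,.077,135)
E
```

```text
time_s: 14.4
position: [0.4417, 0.1361, 0.0907]
ft_force: [0.7, 0.1, 0.9]
grip_width: 0.0001
shift(x0.1m) now-axes [-0.008 -0.009  0.15 ] in target axes [-0.008 -0.009  0.15 ] turn [-0.    -0.001  0.001]
tcp fix [-70.9 190.2] z 92.0 F [ 0.6 -0.1  0.2] w 0.0005 t 14.45
```

View pics/w7.png

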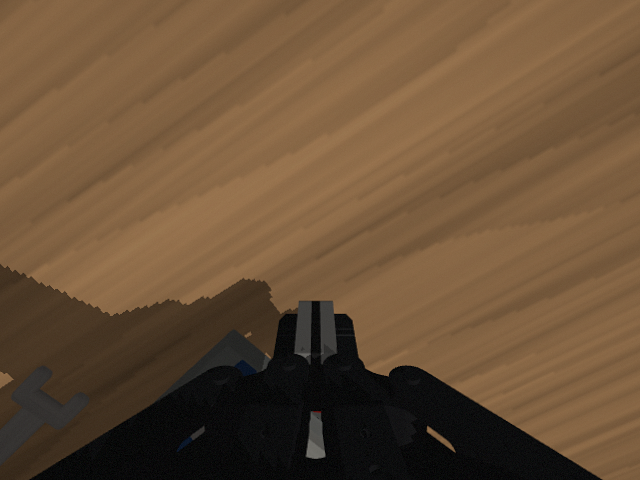

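The shut fingers are in front of the knob, with a glimpse of red in line at (316,411). I'll go down and check from the scene camera.

```bash
python3 -m pendant '[[[0,0,0.15],[0,0,0]],[[0,0,0],[0,0,0]]]' | grep -E "time|pos|force|width"
python3 - <<'E'
from h import *
d=save('scene','s3.png');need(-71,189,.077,135)
u0=proj(d,np.r_[RF@np.array([-.05,.13])+TF,.06])[0].astype(int);y,x=u0[1],u0[0]
cv2.imwrite('pics/c3.png',cv2.resize(d['image'][max(0,y-70):y+70,x-90:x+90,::-1],None,fx=4,fy=4,interpolation=cv2.INTER_CUBIC))
E
```

```text
time_s: 14.7
position: [0.443, 0.1356, 0.0776]
ft_force: [-0.3, -0.7, -0.4]
grip_width: 0.0001
shift(x0.1m) now-axes [-0.001 -0.009  0.009] in target axes [-0.001 -0.009  0.009] turn [0.001 0.001 0.   ]
tcp fix [-70.4 189.7] z 77.9 F [0.3 0.  0.3] w -0.0003 t 14.75
```

View pics/c3.png

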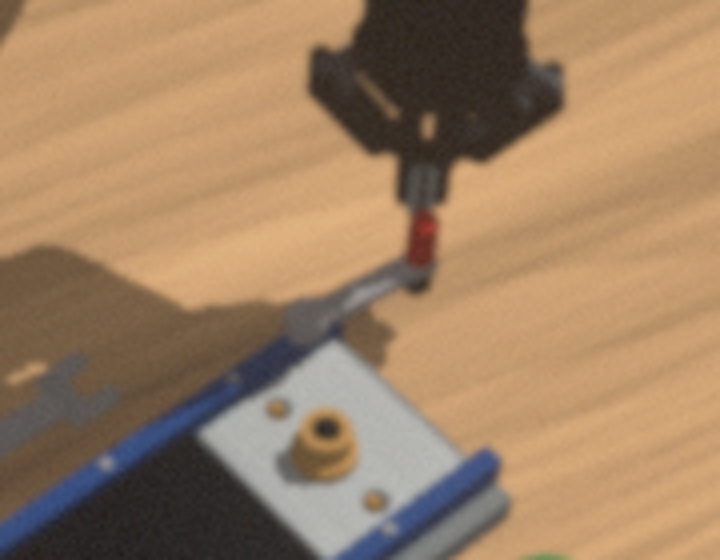

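The finger tips are directly behind the knob, which is at crop (424,235). Now I'll push it round the arc, stopping at about 65° to look.

```bash
python3 -m pendant '[[[-0.04,0,0],[0,0,0]],[[-0.04,0,0],[0,0,0]],[[-0.04,0,0],[0,0,0]],[[-0.068,0.042,0],[0,0,0]],[[-0.068,0.042,0],[0,0,0]],[[-0.088,0.028,0],[0,0,0]],[[-0.088,0.028,0],[0,0,0]],[[-0.091,0.004,0],[0,0,0]],[[-0.091,0.004,0],[0,0,0]],[[-0.089,-0.02,0],[0,0,0]],[[-0.089,-0.02,0],[0,0,0]],[[0,0,0],[0,0,0]]]' | grep -E "time|pos|force|width"
python3 - <<'E'
from h import *
d=save('scene','s4.png');need(5.9-13.4,127.6+13.4,.077,135)
u0=proj(d,np.r_[RF@np.array([-.02,.1])+TF,.06])[0].astype(int);y,x=u0[1],u0[0]
cv2.imwrite('pics/c4.png',cv2.resize(d['image'][max(0,y-70):y+70,x-90:x+90,::-1],None,fx=4,fy=4,interpolation=cv2.INTER_CUBIC))
E
```

```text
time_s: 16.25
position: [0.5156, 0.1007, 0.0768]
ft_force: [-0.2, -0.1, -0.7]
grip_width: 0.0003
shift(x0.1m) now-axes [ 0.004 -0.001 -0.002] in target axes [ 0.004 -0.001 -0.002] turn [-0.  0. -0.]
tcp fix [ -7.2 140.7] z 76.8 F [ 0.3 -0.3  0.5] w 0.0001 t 16.3
```

View pics/c4.png

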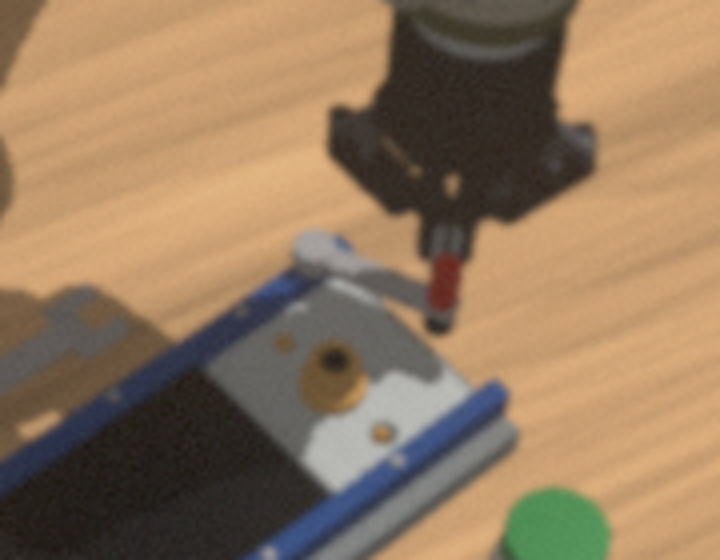

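It's tracking exactly, and the knob stays against the tips. I'll finish the arc, then push to the stop in small steps along fixture -y.

```bash
python3 -m pendant '[[[-0.081,-0.042,0],[0,0,0]],[[-0.081,-0.042,0],[0,0,0]],[[-0.047,-0.039,0],[0,0,0]],[[-0.04,-0.034,0],[0,0,0]],[[0,0,0],[0,0,0]]]' | grep -E "time|pos|force|width"
python3 -m pendant '[[[-0.01,-0.01,0],[0,0,0]],[[0,0,0],[0,0,0]]]' | grep -E "pos|force"
python3 -m pendant '[[[-0.01,-0.01,0],[0,0,0]],[[0,0,0],[0,0,0]]]' | grep -E "pos|force"
```

```text
time_s: 16.92
position: [0.5271, 0.0746, 0.0767]
ft_force: [-1.9, 1.8, -0.2]
grip_width: -0.0001
position: [0.5271, 0.0743, 0.0768]
ft_force: [-3.4, 7.4, 1.9]
position: [0.5267, 0.0735, 0.0767]
ft_force: [-5.8, 11.4, 4.0]
```

```bash
python3 -m pendant '[[[-0.007,-0.007,0],[0,0,0]],[[0,0,0],[0,0,0]]]' | grep -E "pos|force"
python3 -m pendant '[[[0.05,0.05,0],[0,0,0]],[[0.1,0.05,0],[0,0,0]],[[0.1,0,-0.2],[0,0,0]],[[0,0,-0.4],[0,0,0]],[[0,0,-0.4],[0,0,0]],[[0.4,-0.3,-0.2],[0,0,0]],[[0.4,-0.4,0],[0,0,0]],[[0.4,-0.4,0],[0,0,0]],[[0.2,-0.2,0],[0,0,0]],[[0,0,0],[0,0,0]]]' | grep -E "time|pos|force"
python3 - <<'E'
from h import *
for n in ['scene','top']:
    d=save(n,n+'5.png')
    hsv=cv2.cvtColor(d['image'],cv2.COLOR_RGB2HSV); m=cv2.inRange(hsv,(0,170,60),(6,255,255))|cv2.inRange(hsv,(174,170,60),(180,255,255))
    N,l,s,c=cv2.connectedComponentsWithStats(m)
    for i in range(1,N):
        if 15<s[i,4]<400: print(n,s[i],c[i].round(1),(RF.T@(ray(d,*c[i],.075)[:2]-TF)*1000).round(1))
    u0=proj(d,np.r_[TF,.03])[0].astype(int); im=d['image'][:,:,::-1]; y,x=u0[1],u0[0]
    cv2.imwrite(f'pics/c5_{n}.png',cv2.resize(im[max(0,y-90):y+80,max(0,x-130):x+110],None,fx=3.3,fy=3.3,interpolation=cv2.INTER_CUBIC))
E
```

```text
position: [0.5266, 0.0732, 0.0767]
ft_force: [-7.6, 14.8, 5.8]
time_s: 18.92
position: [0.3234, 0.0597, 0.1971]
ft_force: [1.1, -0.5, 0.3]
scene [362 192   5   4  17] [364.1 193.6] [ 11.3 101.6]
top [253 254   9   8  55] [257.2 257.3] [12.2 95.9]
```

View pics/c5_scene.png

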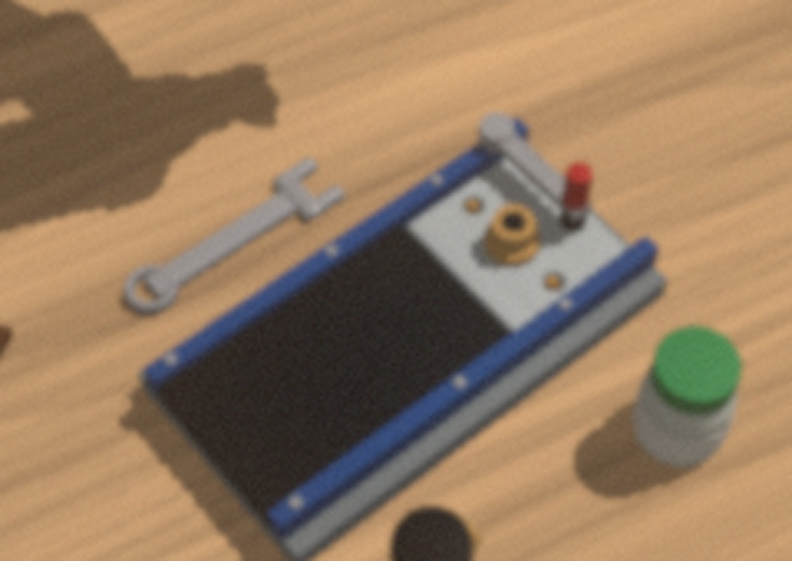

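View pics/c5_top.png

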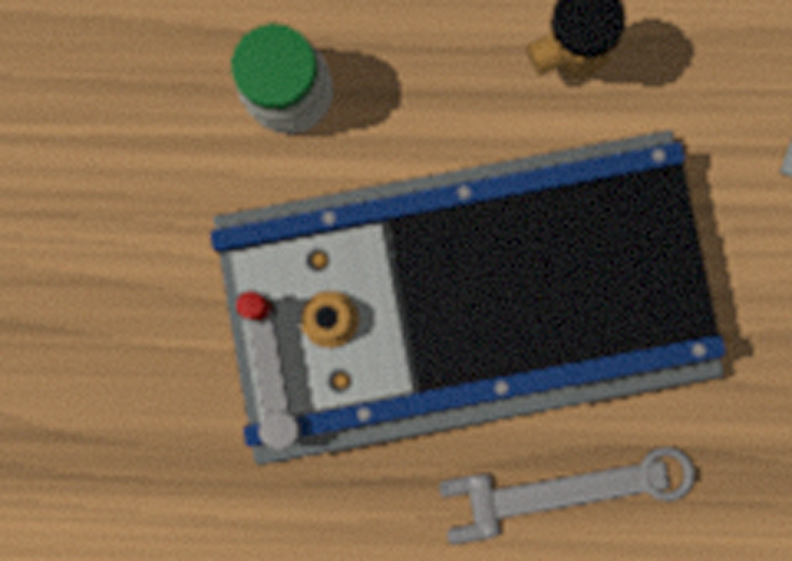

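The knob is at fixture (12,96) in the top view and (11,102) in the scene view, against (12.5,98) for closed. The stop was felt at about 17 N. The plate is seated, the bystanders are unmoved and the arm is clear, so I'm handing in.

```bash
python3 -c "
from rig import env
print(env.close_job())"
```

```text
the job is handed in; nothing more can be done
None
```

The job is done and handed in. The plate is seated flat over the pins and the keeper arm is closed on its stop, at 18.9 s of robot time.

**Plate:** I pushed it along the deck with both fingertips on its rear edge until it dropped over the pins. The wrist, scene and top pictures all show both pins through the holes.

**Keeper:** I then pushed the knob round with the shut fingers until the force rose to about 17 N with almost no further movement, which I took as the stop. The closed position is fixture (12.5, 98) mm. The top camera puts the knob at (12, 96) and the scene camera at (11, 102). They disagree by about 6 mm in y, and I didn't resolve that.

**Other checks:** The valve, jar and spanner look unmoved in the last pictures, though I compared them only by eye. The arm was clear of everything at hand-in. The largest force I read was about 17 N, at the keeper stop. Earlier I pressed the deck with about 14 N while feeling for its height. The wrist view first disagreed with the top view by about 5 mm along the channel, so I shifted the fixture position by 2.5 mm as a compromise. The plate then dropped within about 1 mm of where I expected.

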